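Prop open the welding-rod chest

TASK

Prop open the lid of the welding-rod chest: draw the prop rod at its side outwards from under its clip, swing it up so that its pin lifts the lid, and feel for the slot in the lid's side plate until the pin is caught in it, without forcing it. Let go, leaving the lid standing still on the rod, and do not disturb the wood block, square tube, tin and wrench around the chest.

Things in the scene. Friction and masses are not known exactly. Their poses are not given: they have to be found in the camera images.
- chest: Grey sheet-steel chest, fixed, 264 x 310 x 109 mm (x, y, z), origin under its centre, upright; its own x points from its front to its hinged back, its own y to the side that carries the prop rod, z up. Its lid is hinged along the back, on a line 140 mm behind the chest's centre and 100 mm above the table.
- lid_top (a point): Centre of the top face of the lid, a grey tray-shaped cover 284 x 340 mm, 24 mm high, its top 134 mm above the table when shut. x towards the hinge, z out of the top: its tilt from vertical is the opening angle (0 shut, at most 1.25 rad). The hinge is free: the lid (about 0.9 kg, varying) falls shut unless held, so the rod must lift it. Propped, it stands at about 0.79 to 1.06 rad.
- lid_edge (a point): Point on the lid's +y edge, 230 mm from the hinge line, amid a steel side plate (146 mm long, 16 mm thick, outer face 188 mm from the chest's mid-plane). Its straight lower edge is a rail for the pin; near the hinge end is a slot open downwards, 16 mm wide, 12 mm deep, then a tooth 4 mm longer than the rail, which stops the pin. The plate sits up to 20 mm either way along the lid: see or feel it.
- pivot (a point): The prop rod's fixed pivot point: its axis runs along the chest's y through this point, 125 mm in front of the lid's hinge line and at the same height, 200 mm out from the chest's mid-plane. Axes as the chest's.
- rod_slide (a joint): How far the rod is drawn outwards (chest +y) along its pivot: 0 in the clip, at most 0.016 m; slides with about 2 N and stays where left. The clip is a C of steel, open on its outer side only, with a lip above the rod, 75 mm from the pivot: below 0.011 m the rod may not rise; more clears it.
- prop_rod (a joint): Swing of the prop rod about its pivot: 0 level in the clip, free end to the chest's front; grows as the free end rises and passes over towards the hinge, at most 2.15 rad. Falls back if let go before the pin is caught. The pin drops into the slot between 1.45 and 2.0 rad, then the rod swings no further: stop at about 10 N; 60 N on the slot's wall is too much. Lifting takes 4 to 15 N at the grip.
- grip (a point): Middle of the rod's round cross grip, a plain steel bar 14 mm thick, 70 mm long along the chest's y, sticking outwards from the rod's free end and ending in a 22 mm disc 35 mm outside this point. 150 mm from the pivot axis, 239 mm from the chest's mid-plane when clipped, 100 mm above the table. May turn between the fingers. Axes of the rod: x to the pivot, y outwards.
- pin (a point): On the axis of the rod's 9 mm pin, which sticks out from the free end inwards under the lid's side plate, on the same line as the cross grip, 59 mm inwards from grip.
- wood_block: Bystander: wooden block 60 x 100 x 45 mm, origin under its centre, on the table beside the rod.
- square_tube: Bystander: square steel tube 160 x 40 x 40 mm, lying below the prop rod, origin under its centre.
- tin: Bystander: closed metal tin, 72 mm across and 110 mm high, standing, origin under its centre.
- wrench: Bystander: wrench 180 mm long, lying before the chest.

How it is judged (in metres and radians):
On the way, in this order (a step that is already met when the one before it is completed fails the run):
1. the rod is drawn sideways out of its clip while still down (value of joint rod_slide above 0.008 m and value of joint prop_rod below 0.15 rad), for 0.05 s.
2. the rod, swung up, has lifted the lid (value of joint prop_rod above 1 rad and angle between lid_top's own z axis and vertical above 0.5 rad), for 0.2 s.
At the end, for the whole second after the job is handed in: The released lid and rod stand still (the rod under 0.1 rad/s), the lid propped by the rod alone, open by 0.74 to 1.12 rad, with the rod swung up to 1.44 to 2.08 rad, which is only possible with its pin caught in the slot (angle between lid_top's own z axis and vertical between 0.74 and 1.12 rad and value of joint prop_rod between 1.44 and 2.08 rad and velocity of joint prop_rod between -0.1 and 0.1 rad/s); the robot touches nothing.
It fails at once if the block, tube, tin or wrench is shifted by more than 40 mm (distance of any of wood_block, square_tube, tin, wrench from where it was at the start of the episode above 0.04 m).
It fails at once if the pin is forced against the hinge-side wall of the slot with more than 60 N (contact force between slot_plate_c2 and prop_rod_c1 above 60 N).
It also fails if it takes over 58 s, if anything falls off the work surface, if the arm or the gripper's body presses on something with over 40 N, if the wrist force passes 120 N, or if a joint passes its speed limit or range.

ROBOT

A 7-joint arm with a two-finger parallel gripper is mounted at the origin on the work surface. World frame = base frame: x ahead of the robot, y to its left, z up, the work surface at z = 0. Lengths are in mm, angles in rad, forces in N, time in s.
With the tool pointing down it reaches from about 350 to 900 mm from the base axis. Payload 19.9 kg.
Tool frame: the origin (TCP) lies between the finger pads; the fingertips stand 14 mm ahead of it and the grasp point (between the pads) lies 5 mm behind it (env.tcp_to_tips is the distance from the TCP to the fingertips, in mm); x points along the fingers, y is the direction in which the jaws open and shut, and the axes are right-handed (so a half turn about x gives the same grasp; the last joint's range is limited). The gripper opens to 94 mm and grips with 3 to 60 N. Pads are 16 mm wide; open, the fingers measure 119 mm over their backs; the gripper's body (75 mm by 177 mm) begins 78 mm behind the grasp point.
Start: joints at [-1.325, 0.417, -0.01, 1.614, 0.005, 1.111, -0.053], TCP at [176.793, 599.454, 219.425] pointing down, gripper open.
Joint ranges: [-2.81, 2.81], [-0.39, 2.02], [-1.27, 1.25], [0.06, 2.57], [-1.19, 4.33], [0.19, 2], [-2.82, 2.82]. Speed limits (rad/s): [1.89, 1.89, 2.39, 2.39, 3.01, 3.01, 3.01].

INTERFACE

Orientations are given as [roll, pitch, yaw] about the fixed x, y, z axes, in that order (R = Rz(yaw) Ry(pitch) Rx(roll)).
In Python, from bench import monitor, optics, order, env gives the robot as it stands.
- The arm moves only by the tool apply_moves, never from a script. Its argument "motion" is a list of rows, each an object with "jaw": the closure, from 0 (fully open) to 1 (shut); "xyz": the shift along the world's x, y, z in units of 12 cm (1.0 is 12 cm), a list of three; "twist": the turn about the world's z in units of 90 degrees (1.0 is 90 degrees). In form: [{"jaw": jaw, "xyz": [x, y, z], "twist": twist}, ...]. A call has exactly 10 rows; each row is the pose to reach, as a shift and turn from the pose measured when the call began; what a row does not reach only later rows make up. A row lasts 1/10 s, in which the tool goes at most 50 mm and 8.59 degrees, less where a joint would pass 70% of its speed; a pose out of reach is approached as far as the arm can. A call with a number of a shift or a turn outside -1 to 1 is refused whole. A call with a gripper value outside its range is refused whole. The fingers move at their own pace and stop on an object; "squeeze" is the grip in N (left out, the last holds). Time passes only in rows, so rows that repeat a pose let the fingers close, or fill a call up. It gives the time, the measured TCP pose, the force and the opening at its end, in the units of the state.
- monitor.get_obs(): the state, without advancing time (a new reading comes with each control period).
- optics.read_camera(name): name is "side" or "top"; returns a dict with "pixels" (384x512x3 uint8, red, green, blue), "depth" (384x512 float32, mm along the optical axis (not along the pixel's ray), 0 where there is no reading), "fx", "fy", "cx", "cy" (pixels), "rvec" (rotation vector, rad) and "tvec" (3), from world to camera coordinates, as OpenCV has them. Camera axes: x right, y down, z forward; pixel columns grow to the right and rows downward; lengths in mm; the calibration is good to about 2 mm. A picture is of the moment at which its call begins.
- order.close_job(): hands the job in, once; it reports no verdict.
The state is a dict: "time": time; "q": joint angles; "qvel": joint speeds; "effort": joint torques, N m; "position": TCP position; "tool_rot": TCP orientation; "ft_force": force on the tool from outside, world axes, zero at the start; "torque": the same for the moment, N m; "gripper_width": finger opening in mm.
Only numpy, scipy, OpenCV 4.12 (cv2) and the standard library are available. Lean on these libraries where they do the work, as an engineer would, in place of code of your own. Each camera call takes 0.05 s, during which the arm holds its last target.

## Working session

There is one attempt and no reset: what is moved stays moved. The work goes in short steps, Python scripts to look and compute and a tool call to move; the robot and the scene stay as the last step left them, time stands still between calls to the robot, and variables do not carry over. Pictures are saved under pics/ and viewed, and the job is handed in when it is done.

Besides the shell and the picture viewer there is one more tool, called as name(argument=value, ...) on one line, values as JSON. apply_moves: Moves the arm, as the interface text tells. Shifts and turns lie within -1 to 1; 1 stands for 12 cm of shift or 90 degrees of turn. Its arguments: {"type":"object","properties":{"motion":{"type":"array","items":{"type":"object","properties":{"jaw":{"type":"number"},"xyz":{"type":"array","items":{"type":"number"}},"twist":{"type":"number"}}}},"squeeze":{"type":"number"}},"required":["motion"]}

```bash
ls; mkdir -p pics
cat > h.py <<'E'
import numpy as np, cv2
from bench import monitor, optics, order, env
def snap(n,tag):
    c=optics.read_camera(n); np.savez(f'{n}_{tag}.npz',**c)
    cv2.imwrite(f'pics/{n}_{tag}.png',c['pixels'][:,:,::-1]); return c
def load(n,tag): return dict(np.load(f'{n}_{tag}.npz'))
def RT(c): return cv2.Rodrigues(np.array(c['rvec'],float))[0],np.array(c['tvec'],float).ravel()
def proj(c,P):
    R,t=RT(c); p=(np.atleast_2d(P)@R.T)+t
    return np.c_[c['fx']*p[:,0]/p[:,2]+c['cx'],c['fy']*p[:,1]/p[:,2]+c['cy']]
def cloud(c):
    R,t=RT(c); d=c['depth'].astype(float); v,u=np.mgrid[:d.shape[0],:d.shape[1]]
    p=np.stack([(u-c['cx'])/c['fx']*d,(v-c['cy'])/c['fy']*d,d],-1)
    w=(p-t)@R; w[d==0]=np.nan; return w
def ray(c,u,v):
    R,t=RT(c); o=-R.T@t; d=R.T@np.array([(u-c['cx'])/c['fx'],(v-c['cy'])/c['fy'],1]); return o,d
def onz(c,u,v,z):
    o,d=ray(c,u,v); return o+d*(z-o[2])/d[2]
def tri(c1,a,c2,b):
    o1,d1=ray(c1,*a);o2,d2=ray(c2,*b)
    A=np.c_[d1,-d2]; s=np.linalg.lstsq(A,o2-o1,rcond=None)[0]
    p,q=o1+d1*s[0],o2+d2*s[1]; return (p+q)/2,np.linalg.norm(p-q)
E
python3 - <<'E'
from h import *
print(monitor.get_obs())
for n in('side','top'):
    c=snap(n,'0'); print(n,c['fx'],c['cx'],c['cy'],[c['rvec'],c['tvec']]); R,t=RT(c); print(-R.T@t, R[2])
E
```

```text
pics
{'time': 0.0, 'q': array([-1.32549597,  0.41799376, -0.01025595,  1.61418909,  0.00469906,
        1.11070519, -0.05300847]), 'qvel': array([ 0.0011685 , -0.00209855, -0.00078187,  0.0003655 ,  0.00039689,
       -0.00039782, -0.00076178]), 'effort': array([ 3.82976714e-04, -8.51256037e+01,  6.38853516e-01, -4.25993550e+01,
       -4.88031353e-02,  1.85522286e-02,  9.40801169e-05]), 'position': array([176.73591283, 599.10155947, 218.80688137]), 'tool_rot': array([-1.48269404,  1.56952397, -1.76953798]), 'ft_force': array([ 1.25728322, -1.12676228, -0.32743315]), 'torque': array([-0.04318388,  0.00373769,  0.0041951 ]), 'gripper_width': 94.18807099738235}
side 440.2468667675015 254.7975716776925 197.97060806473885 [array([ 0.1416465 , -2.78787233,  1.37826632]), array([538.48793939, 165.3083577 , 921.03479251])]
[486.90495094 679.7719094  682.96041096] [ 0.06571514 -0.79146234 -0.60767498]
top 382.88528833715844 254.8480970615684 199.54934753723455 [array([ 2.10013183, -2.12381304,  0.23181189]), array([-34.92366973, 551.22982484, 765.16298485])]
[377.01190238 -35.09148424 864.39515794] [ 0.21089751 -0.00729397 -0.97748097]
```

View pics/side_0.png

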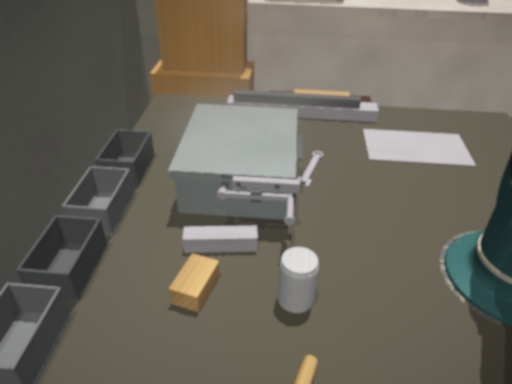

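View pics/top_0.png

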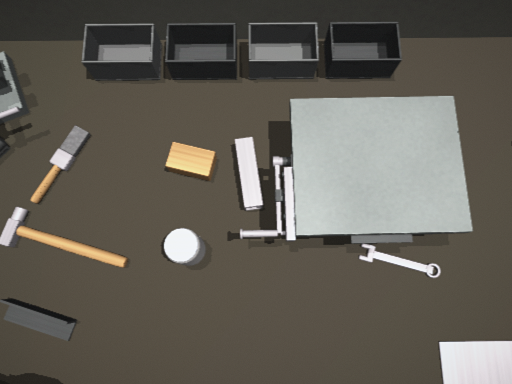

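The side view shows the chest, with the rod at about (220–298,185–195), the cross grip at (290,208), the tube at (220,238), the block at (194,282) and the tin at (298,280). In the top view the grip bar runs from (242,234) to (282,232), the pivot is at about (280,160), the slot plate is at (290,203) and the wrench is at (400,262). Next I'll measure these.

Run:
```python
from h import *
for n in('side','top'):
    c=load(n,'0'); im=c['pixels'][:,:,::-1]
    x0,y0,x1,y1=(165,90,335,320) if n=='side' else (150,85,480,285)
    k=2.6 if n=='side' else 2.4
    cv2.imwrite(f'pics/{n}_0z.png',cv2.resize(im[y0:y1,x0:x1],None,fx=k,fy=k,interpolation=cv2.INTER_CUBIC))
c=load('top','0'); W=cloud(c)
for nm,p in dict(grip=(262,233),gripend=(242,234),rod=(279,190),piv=(280,161),plate=(290,203),lid=(380,170),block=(190,159),tube=(249,175),tin=(182,246),wr=(400,262),table=(220,300)).items():
    print(nm,np.round(W[p[1],p[0]]))
print('lid corners on z134',[np.round(onz(c,*p,134)) for p in((290,98),(455,97),(470,233),(293,235))])
```

```text
grip [473. -54. 103.]
gripend [471. -14. 106.]
rod [559. -90. 112.]
piv [621. -94. 108.]
plate [ 528. -109.  130.]
lid [ 593. -291.  132.]
block [648. 103.  46.]
tube [610. -29.  43.]
tin [448. 103. 112.]
wr [ 417. -361.    8.]
table [340.  37.   1.]
lid corners on z134 [array([ 749., -116.,  134.]), array([ 748., -459.,  134.]), array([ 464., -453.,  134.]), array([ 464., -113.,  134.])]
```

View pics/side_0z.png

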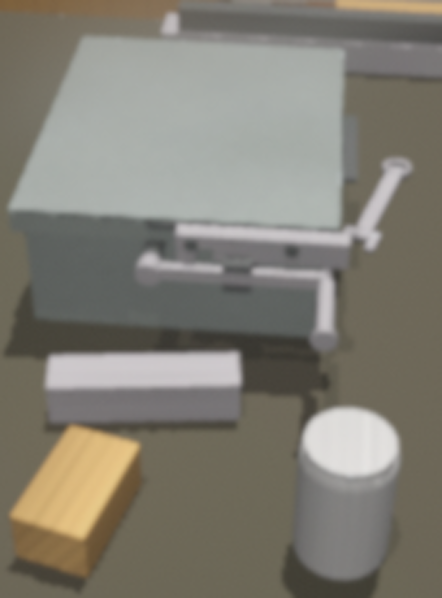

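View pics/top_0z.png

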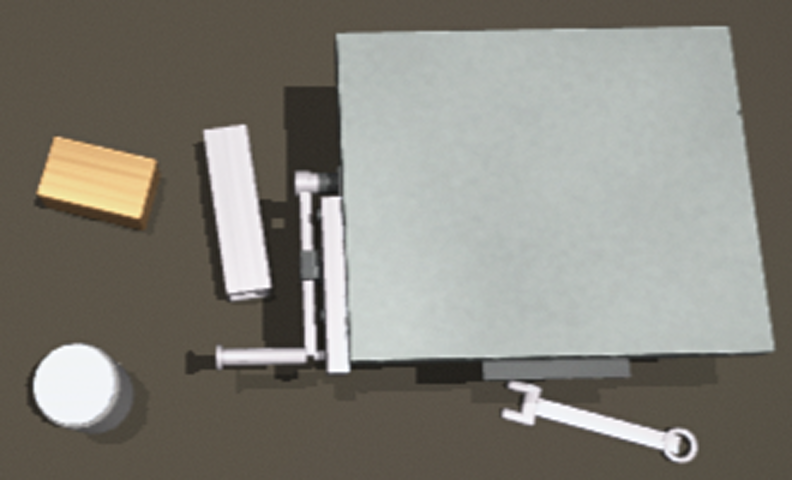

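Run:
```python
from h import *
from scipy.spatial.transform import Rotation as Ro
o=monitor.get_obs(); R=Ro.from_euler('xyz',o['tool_rot']).as_matrix(); print('tool axes (cols)\n',R.round(3))
T=load('top','0');S=load('side','0'); W=cloud(T);V=cloud(S)
for n,C in(('top',W),('side',V)):
    z=C[...,2];x=C[...,0];y=C[...,1]
    m=(x>440)&(x<500)&(y>-90)&(y<0)&(z>85)&(z<125)
    vv,uu=np.where(m); print(n,'bar px',len(uu),uu.min(),uu.max(),vv.min(),vv.max(),np.nanmedian(C[m],0).round(1),C[m].min(0).round(),C[m].max(0).round())
    print(z[m].max(), np.percentile(z[m],[50,90]))
    l=(x>450)&(x<770)&(y>-470)&(y<-100)&(z>125)&(z<142)
    print('lid',np.median(z[l]))
    r=cv2.minAreaRect(np.float32(C[l][:,:2])); print('rect',r)
# triangulated bar end (disc) and joints: fullres px from zooms
sz=lambda x,y:(165+x/2.6,90+y/2.6); tz=lambda x,y:(150+x/2.4,85+y/2.4)
print('disc',tri(S,sz(323,339),T,tz(220,357)))
print('bar/rod corner',tri(S,sz(326,273),T,tz(309,354)))
print('pivot end',tri(S,sz(149,267),T,tz(301,181)))
print('plate front top out',tri(S,sz(351,238),T,tz(328,371)))
print('plate back top out',tri(S,sz(177,232),T,tz(323,198)))
```

```text
tool axes (cols)
 [[-0.     0.283  0.959]
 [-0.001  0.959 -0.283]
 [-1.    -0.001  0.   ]]
top bar px 308 240 279 219 238 [473.8 -50.3 105.9] [463. -89.  97.] [500. -10. 113.]
113.28671861565458 [105.930469   108.07880251]
lid 134.13072406470286
rect ((605.3696899414062, -277.4878845214844), (291.8867492675781, 358.8092956542969), 0.8501846790313721)
side bar px 260 278 294 194 224 [476.2 -45.3 106.3] [463. -90.  89.] [500.  -9. 112.]
111.93342306887345 [106.2765361  109.00428876]
lid 135.5256985469686
rect ((606.78271484375, -279.8194885253906), (291.6695861816406, 362.7728271484375), 0.8567083477973938)
disc (array([472.52067164, -13.56538008,  98.90921686]), np.float64(0.5191226817423504))
bar/rod corner (array([472.98596355, -87.37320196, 108.72281611]), np.float64(0.5520831823141661))
pivot end (array([622.72627941, -84.35917469, 104.89648287]), np.float64(1.501228759557215))
plate front top out (array([ 455.10082705, -100.04340447,  137.2001046 ]), np.float64(0.6302378079690191))
plate back top out (array([ 600.03511499, -100.68865003,  131.03823003]), np.float64(0.03580454993213912))
```

apply_moves(motion=[{"jaw":0,"xyz":[0.045,-0.1,0],"twist":-0.016},{"jaw":0,"xyz":[0.09,-0.2,0],"twist":-0.032},{"jaw":0,"xyz":[0.135,-0.3,0],"twist":-0.048},{"jaw":0,"xyz":[0.18,-0.4,0],"twist":-0.064},{"jaw":0,"xyz":[0.225,-0.5,0],"twist":-0.08},{"jaw":0,"xyz":[0.27,-0.6,0],"twist":-0.096},{"jaw":0,"xyz":[0.315,-0.7,0],"twist":-0.112},{"jaw":0,"xyz":[0.36,-0.8,0],"twist":-0.128},{"jaw":0,"xyz":[0.405,-0.9,0],"twist":-0.144},{"jaw":0,"xyz":[0.45,-1.0,0],"twist":-0.16}])

```text
time: 1.1
position: [231.2, 478.2, 218.9]
tool_rot: [-1.527, 1.57, -2.067]
ft_force: [-0.6, -0.8, 0.6]
gripper_width: 94.0
```

apply_moves(motion=[{"jaw":0,"xyz":[0.045,-0.1,0],"twist":-0.016},{"jaw":0,"xyz":[0.09,-0.2,0],"twist":-0.032},{"jaw":0,"xyz":[0.135,-0.3,0],"twist":-0.048},{"jaw":0,"xyz":[0.18,-0.4,0],"twist":-0.064},{"jaw":0,"xyz":[0.225,-0.5,0],"twist":-0.08},{"jaw":0,"xyz":[0.27,-0.6,0],"twist":-0.096},{"jaw":0,"xyz":[0.315,-0.7,0],"twist":-0.112},{"jaw":0,"xyz":[0.36,-0.8,0],"twist":-0.128},{"jaw":0,"xyz":[0.405,-0.9,0],"twist":-0.144},{"jaw":0,"xyz":[0.45,-1.0,0],"twist":-0.16}])

```text
time: 2.1
position: [285.6, 357.1, 218.9]
tool_rot: [-1.528, 1.57, -2.321]
ft_force: [0.4, 0.4, 0.3]
gripper_width: 93.8
```

apply_moves(motion=[{"jaw":0,"xyz":[0.045,-0.1,0],"twist":-0.016},{"jaw":0,"xyz":[0.09,-0.2,0],"twist":-0.032},{"jaw":0,"xyz":[0.135,-0.3,0],"twist":-0.048},{"jaw":0,"xyz":[0.18,-0.4,0],"twist":-0.064},{"jaw":0,"xyz":[0.225,-0.5,0],"twist":-0.08},{"jaw":0,"xyz":[0.27,-0.6,0],"twist":-0.096},{"jaw":0,"xyz":[0.315,-0.7,0],"twist":-0.112},{"jaw":0,"xyz":[0.36,-0.8,0],"twist":-0.128},{"jaw":0,"xyz":[0.405,-0.9,0],"twist":-0.144},{"jaw":0,"xyz":[0.45,-1.0,0],"twist":-0.16}])

```text
time: 3.1
position: [340.0, 236.2, 218.9]
tool_rot: [-1.562, 1.57, -2.609]
ft_force: [0.1, -0.1, -0.1]
gripper_width: 94.1
```

apply_moves(motion=[{"jaw":0,"xyz":[0.045,-0.1,0],"twist":-0.016},{"jaw":0,"xyz":[0.09,-0.2,0],"twist":-0.032},{"jaw":0,"xyz":[0.135,-0.3,0],"twist":-0.048},{"jaw":0,"xyz":[0.18,-0.4,0],"twist":-0.064},{"jaw":0,"xyz":[0.225,-0.5,0],"twist":-0.08},{"jaw":0,"xyz":[0.27,-0.6,0],"twist":-0.096},{"jaw":0,"xyz":[0.315,-0.7,0],"twist":-0.112},{"jaw":0,"xyz":[0.36,-0.8,0],"twist":-0.128},{"jaw":0,"xyz":[0.405,-0.9,0],"twist":-0.144},{"jaw":0,"xyz":[0.45,-1.0,0],"twist":-0.16}])

```text
time: 4.1
position: [394.4, 115.1, 218.9]
tool_rot: [-1.544, 1.57, -2.845]
ft_force: [0.4, 0.1, 0.2]
gripper_width: 93.6
```

apply_moves(motion=[{"jaw":0,"xyz":[0.065,-0.1,0],"twist":-0.017},{"jaw":0,"xyz":[0.13,-0.2,0],"twist":-0.034},{"jaw":0,"xyz":[0.195,-0.3,0],"twist":-0.051},{"jaw":0,"xyz":[0.26,-0.4,0],"twist":-0.068},{"jaw":0,"xyz":[0.325,-0.5,0],"twist":-0.085},{"jaw":0,"xyz":[0.39,-0.6,0],"twist":-0.102},{"jaw":0,"xyz":[0.455,-0.7,0],"twist":-0.119},{"jaw":0,"xyz":[0.52,-0.8,0],"twist":-0.136},{"jaw":0,"xyz":[0.585,-0.9,0],"twist":-0.153},{"jaw":0,"xyz":[0.65,-1.0,0],"twist":-0.172}])

```text
time: 5.1
position: [473.1, -5.8, 218.9]
tool_rot: [-1.505, 1.57, -3.077]
ft_force: [-0.3, 1.1, 0.3]
gripper_width: 94.1
```

apply_moves(motion=[{"jaw":0,"xyz":[0,-0.09,0],"twist":0},{"jaw":0,"xyz":[0,-0.18,0],"twist":0},{"jaw":0,"xyz":[0,-0.27,0],"twist":0},{"jaw":0,"xyz":[0,-0.34,0],"twist":0},{"jaw":0,"xyz":[0,-0.34,-0.1],"twist":0},{"jaw":0,"xyz":[0,-0.34,-0.2],"twist":0},{"jaw":0,"xyz":[0,-0.34,-0.3],"twist":0},{"jaw":0,"xyz":[0,-0.34,-0.4],"twist":0},{"jaw":0,"xyz":[0,-0.34,-0.4],"twist":0},{"jaw":0,"xyz":[0,-0.34,-0.4],"twist":0}])

```text
time: 6.1
position: [473.0, -46.7, 170.7]
tool_rot: [-1.313, 1.569, -2.886]
ft_force: [-0.8, -0.5, -0.3]
gripper_width: 93.9
```

Run:
```python
from h import *
for n in('side','top'):
    c=snap(n,'1'); im=c['pixels'][:,:,::-1]
    x0,y0,x1,y1=(165,90,335,320) if n=='side' else (150,85,480,285)
    k=2.6 if n=='side' else 2.4
    cv2.imwrite(f'pics/{n}_1z.png',cv2.resize(im[y0:y1,x0:x1],None,fx=k,fy=k,interpolation=cv2.INTER_CUBIC))
o=monitor.get_obs();print(o['position'],o['tool_rot'],o['q'])
```

```text
[473.34185285 -46.62664612 171.25336055] [-1.55387966  1.57032529 -3.12676106] [-0.52409694  0.24343981  0.63892185  2.04057312 -0.18261141  0.91282943
  0.21099486]
```

View pics/side_1z.png

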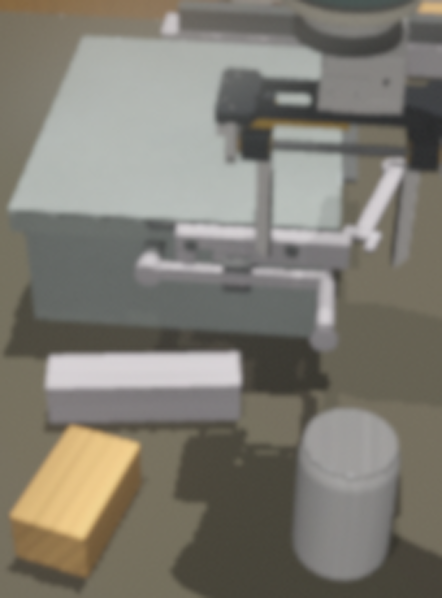

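View pics/top_1z.png

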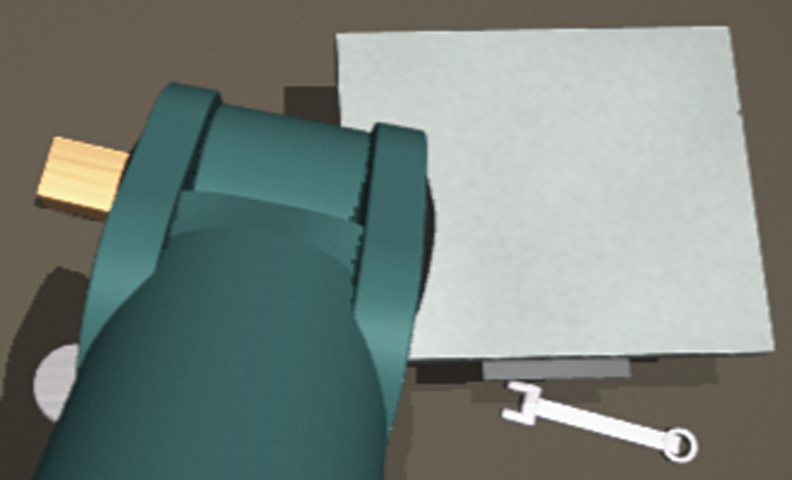

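Run:
```python
from h import *
tcp=np.array([473.3,-46.6,171.2])
P=np.vstack([cloud(load(n,'1')).reshape(-1,3) for n in('top','side')]); P=P[np.isfinite(P[:,0])]
P=P[(P[:,2]>175)&(abs(P[:,0]-473)<300)&(P[:,1]>-300)&(P[:,1]<300)]-tcp
for z in range(20,420,40):
    q=P[(P[:,2]>=z)&(P[:,2]<z+40)&(abs(P[:,0])<110)]
    if len(q): print(z,len(q),'x',np.percentile(q[:,0],[2,98]).round(),'y',np.percentile(q[:,1],[2,98]).round())
```

```text
20 250 x [-59.  58.] y [-6. 11.]
60 431 x [-78.  78.] y [-4. 35.]
100 2127 x [-85.  85.] y [-28.  35.]
140 644 x [-39.  30.] y [ 6. 37.]
180 941 x [-43.  43.] y [ 4. 48.]
220 1315 x [-43.  44.] y [11. 47.]
260 1294 x [-43.  55.] y [16. 64.]
300 2590 x [-76.  62.] y [40. 70.]
340 5816 x [-94.  51.] y [-58.  70.]
380 8505 x [-82.  10.] y [-45.  63.]
```

The side view shows the open fingers straddling the cross grip, centred on it in x, well clear of the tin and tube. Next I'll go down and close.

apply_moves(motion=[{"jaw":0,"xyz":[0,0,-0.1],"twist":0},{"jaw":0,"xyz":[0,0,-0.2],"twist":0},{"jaw":0,"xyz":[0,0,-0.3],"twist":0},{"jaw":0,"xyz":[0,0,-0.4],"twist":0},{"jaw":0,"xyz":[0,0,-0.5],"twist":0},{"jaw":0,"xyz":[0,0,-0.58],"twist":0},{"jaw":0,"xyz":[0,0,-0.635],"twist":0},{"jaw":0,"xyz":[0,0,-0.635],"twist":0},{"jaw":0.5,"xyz":[0,0,-0.635],"twist":0},{"jaw":0.7,"xyz":[0,0,-0.635],"twist":0}], squeeze=40)

```text
time: 7.2
position: [473.6, -46.7, 95.4]
tool_rot: [1.75, 1.571, 0.177]
ft_force: [-0.1, 0.3, 0.6]
gripper_width: 81.0
```

Run:
```python
from h import *
for n in('side',):
    c=snap(n,'2'); im=c['pixels'][:,:,::-1]
    x0,y0,x1,y1=(165,90,335,320)
    k=2.6
    cv2.imwrite(f'pics/{n}_2z.png',cv2.resize(im[y0:y1,x0:x1],None,fx=k,fy=k,interpolation=cv2.INTER_CUBIC))
o=monitor.get_obs();print(o['position'],o['ft_force'],o['gripper_width'])
```

```text
[473.6298624  -46.5644683   95.45729189] [ 0.31331002 -0.12726356 -0.16743255] 77.48383796721119
```

View pics/side_2z.png

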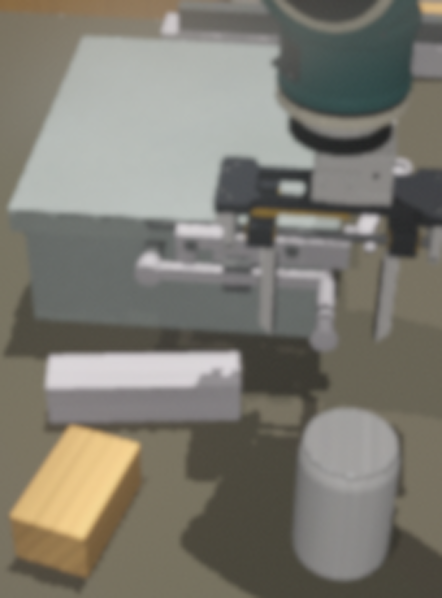

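The fingers stand on either side of the grip, which is at about (325,300) in the crop. Next I'll close on it.

apply_moves(motion=[{"jaw":0.8,"xyz":[0,0,0],"twist":0},{"jaw":0.9,"xyz":[0,0,0],"twist":0},{"jaw":1,"xyz":[0,0,0],"twist":0},{"jaw":1,"xyz":[0,0,0],"twist":0},{"jaw":1,"xyz":[0,0,0],"twist":0},{"jaw":1,"xyz":[0,0,0],"twist":0},{"jaw":1,"xyz":[0,0,0],"twist":0},{"jaw":1,"xyz":[0,0,0],"twist":0},{"jaw":1,"xyz":[0,0,0],"twist":0},{"jaw":1,"xyz":[0,0,0],"twist":0}], squeeze=40)

```text
time: 8.25
position: [473.7, -46.6, 95.5]
tool_rot: [1.685, 1.57, 0.112]
ft_force: [0.2, 0.9, -1.0]
gripper_width: 12.8
```

apply_moves(motion=[{"jaw":1,"xyz":[0,0.015,0],"twist":0},{"jaw":1,"xyz":[0,0.03,0],"twist":0},{"jaw":1,"xyz":[0,0.045,0],"twist":0},{"jaw":1,"xyz":[0,0.06,0],"twist":0},{"jaw":1,"xyz":[0,0.075,0],"twist":0},{"jaw":1,"xyz":[0,0.09,0],"twist":0},{"jaw":1,"xyz":[0,0.105,0],"twist":0},{"jaw":1,"xyz":[0,0.115,0],"twist":0},{"jaw":1,"xyz":[0,0.115,0],"twist":0},{"jaw":1,"xyz":[0,0.115,0],"twist":0}], squeeze=50)

```text
time: 9.25
position: [473.6, -32.5, 95.4]
tool_rot: [2.695, 1.57, 1.122]
ft_force: [-1.0, 1.1, 0.1]
gripper_width: 12.6
```

Run:
```python
from h import *
for n in('side',):
    c=snap(n,'3'); im=c['pixels'][:,:,::-1]
    x0,y0,x1,y1=(195,130,335,250)
    k=4
    cv2.imwrite(f'pics/{n}_3z.png',cv2.resize(im[y0:y1,x0:x1],None,fx=k,fy=k,interpolation=cv2.INTER_CUBIC))
o=monitor.get_obs();print(o['position'],o['ft_force'],o['gripper_width'])
```

```text
[473.61455279 -32.55723635  95.44449404] [-0.755591    0.9054765   0.24626388] 12.882527536652402
```

View pics/side_3z.png

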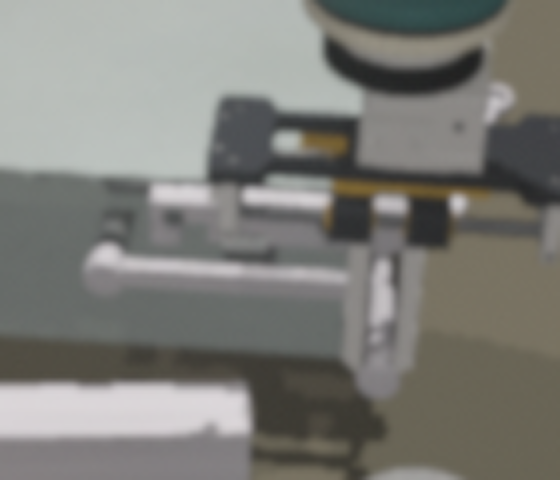

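apply_moves(motion=[{"jaw":1,"xyz":[0.001,0,0.037],"twist":0},{"jaw":1,"xyz":[0.002,0,0.075],"twist":0},{"jaw":1,"xyz":[0.005,0,0.112],"twist":0},{"jaw":1,"xyz":[0.009,0,0.15],"twist":0},{"jaw":1,"xyz":[0.014,0,0.187],"twist":0},{"jaw":1,"xyz":[0.02,0,0.224],"twist":0},{"jaw":1,"xyz":[0.027,0,0.261],"twist":0},{"jaw":1,"xyz":[0.036,0,0.297],"twist":0},{"jaw":1,"xyz":[0.045,0,0.333],"twist":0},{"jaw":1,"xyz":[0.056,0,0.369],"twist":0}], squeeze=60)

```text
time: 10.3
position: [479.8, -32.5, 139.9]
tool_rot: [-2.108, 1.57, 2.603]
ft_force: [-5.9, 0.2, -10.0]
gripper_width: 12.0
```

Run:
```python
from h import *
for n in('side','top'):
    c=snap(n,'4'); im=c['pixels'][:,:,::-1]
    x0,y0,x1,y1=(175,90,345,250) if n=='side' else (240,85,480,265)
    k=3
    cv2.imwrite(f'pics/{n}_4z.png',cv2.resize(im[y0:y1,x0:x1],None,fx=k,fy=k,interpolation=cv2.INTER_CUBIC))
o=monitor.get_obs();print(o['position'],o['ft_force'],o['gripper_width'])
```

```text
[480.11929705 -32.39969254 140.14346673] [-4.35429249  1.12342034 -7.70564666] 12.720317976416375
```

View pics/side_4z.png

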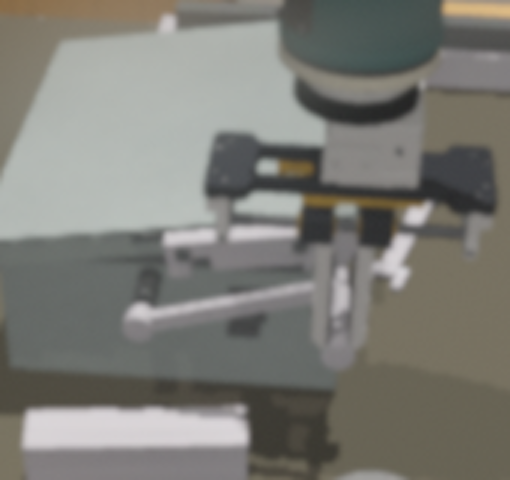

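View pics/top_4z.png

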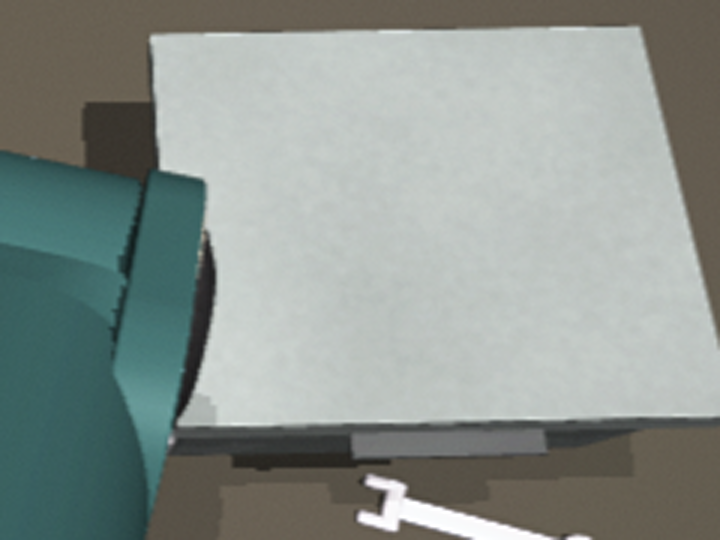

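The rod has cleared the clip and the pin has begun raising the lid; the force is about 8 N, as expected. Next I'll continue the arc.

apply_moves(motion=[{"jaw":1,"xyz":[0.025,0,0.071],"twist":0},{"jaw":1,"xyz":[0.054,0,0.14],"twist":0},{"jaw":1,"xyz":[0.086,0,0.207],"twist":0},{"jaw":1,"xyz":[0.124,0,0.272],"twist":0},{"jaw":1,"xyz":[0.165,0,0.336],"twist":0},{"jaw":1,"xyz":[0.209,0,0.396],"twist":0},{"jaw":1,"xyz":[0.257,0,0.454],"twist":0},{"jaw":1,"xyz":[0.309,0,0.509],"twist":0},{"jaw":1,"xyz":[0.362,0,0.56],"twist":0},{"jaw":1,"xyz":[0.42,0,0.607],"twist":0}])

```text
time: 11.4
position: [528.2, -32.4, 214.0]
tool_rot: [-1.891, 1.564, 2.82]
ft_force: [-33.9, 2.1, 21.8]
gripper_width: 12.3
```

```bash
cat > look.py <<'E'
import sys
from h import *
t=sys.argv[1]
for n in('side','top'):
    c=snap(n,t); im=c['pixels'][:,:,::-1]
    x0,y0,x1,y1=(175,40,345,240) if n=='side' else (240,60,480,240)
    k=3
    cv2.imwrite(f'pics/{n}_{t}z.png',cv2.resize(im[y0:y1,x0:x1],None,fx=k,fy=k,interpolation=cv2.INTER_CUBIC))
o=monitor.get_obs();p=o['position'];print(o['time'],p,o['ft_force'],o['gripper_width'])
PX,PZ=623.6,100.4
print('theta',np.arctan2(p[2]+5-PZ,PX-p[0]),'r',np.hypot(p[2]+5-PZ,PX-p[0]))
# lid tilt from top cam
for n in('top','side'):
    W=cloud(load(n,t)); m=(W[...,1]<-170)&(W[...,1]>-430)&(W[...,0]>440)&(W[...,0]<760)&(W[...,2]>120)
    P=W[m]
    if n=='side' : continue
    c=np.median(P,0); 
    for _ in range(4):
        A=np.c_[P[:,0],np.ones(len(P))]; s=np.linalg.lstsq(A,P[:,2],rcond=None)[0]; r=abs(A@s-P[:,2]); P=P[r<max(6,np.percentile(r,80))]
    print(n,'lid tilt',-np.arctan(s[0]),len(P))
E
python3 look.py 5
```

```text
11.5 [529.34449493 -32.44021039 214.83444567] [-28.75302501   2.53963779  23.79571031] 12.752204663428579
theta 0.9026866725716759 r 152.14692585822291
top lid tilt 0.4762027348562708 14371
```

View pics/side_5z.png

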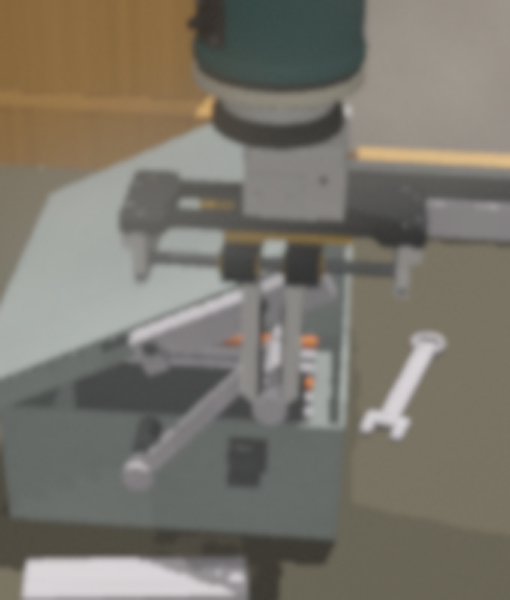

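View pics/top_5z.png

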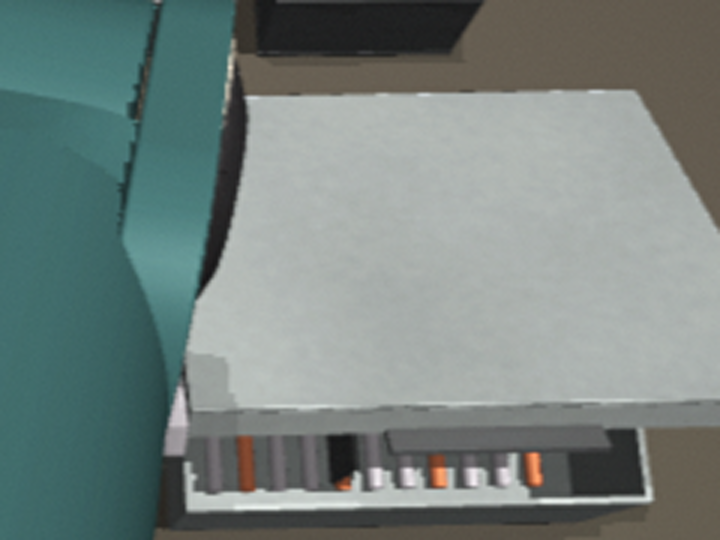

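The radial load was 37 N because my pivot was about 2.4 mm too low. I'll correct the arc by re-basing it on the measured pose and carry on more slowly.

apply_moves(motion=[{"jaw":1,"xyz":[0.04,0,0.031],"twist":0},{"jaw":1,"xyz":[0.081,0,0.06],"twist":0},{"jaw":1,"xyz":[0.123,0,0.088],"twist":0},{"jaw":1,"xyz":[0.167,0,0.113],"twist":0},{"jaw":1,"xyz":[0.211,0,0.138],"twist":0},{"jaw":1,"xyz":[0.256,0,0.16],"twist":0},{"jaw":1,"xyz":[0.302,0,0.18],"twist":0},{"jaw":1,"xyz":[0.349,0,0.198],"twist":0},{"jaw":1,"xyz":[0.396,0,0.215],"twist":0},{"jaw":1,"xyz":[0.442,0,0.229],"twist":0}])

```text
time: 12.5
position: [582.6, -32.8, 244.7]
tool_rot: [-2.195, 1.566, 2.516]
ft_force: [-16.5, 0.7, 15.3]
gripper_width: 12.7
```

```bash
sed -i 's/PX,PZ=.*/PX,PZ=623.6,102.8/' look.py; python3 look.py 6
```

```text
12.6 [583.48033074 -32.71452094 244.79967171] [-8.76130948 -0.28987312 11.29780585] 12.72090249600757
theta 1.3043616168265544 r 152.37615083495407
top lid tilt 0.7093985313343815 9375
```

View pics/side_6z.png

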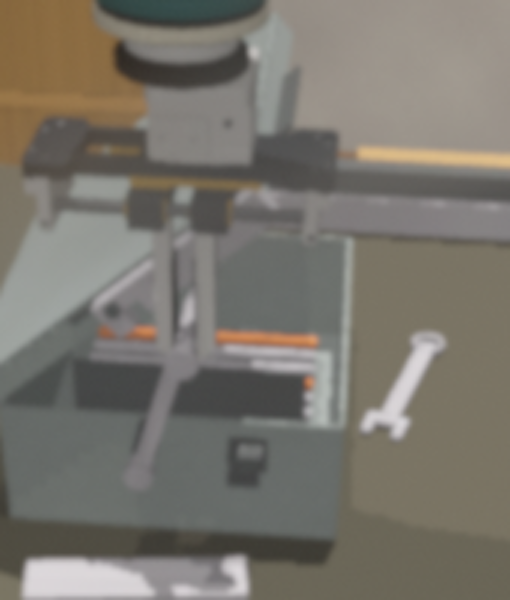

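View pics/top_6z.png

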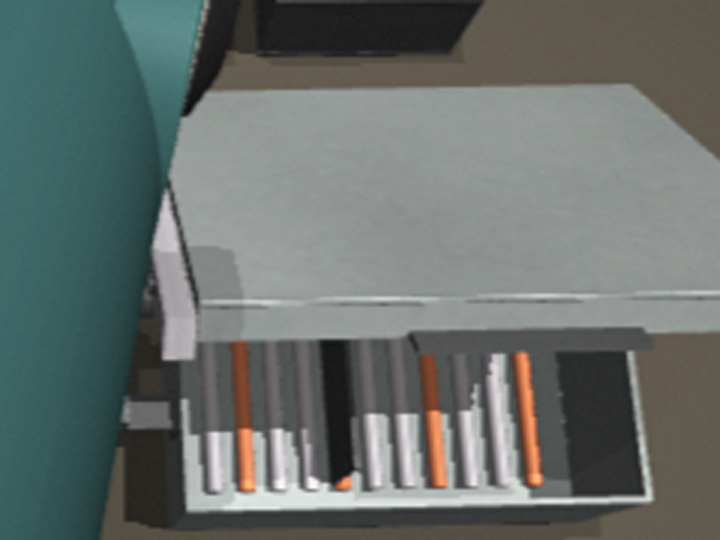

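```bash
python3 - <<'E'
import numpy as np
from scipy.optimize import least_squares
P=np.array([(473.6,95.4),(480.1,140.1),(529.3,214.8),(583.5,244.8)])
f=lambda a:np.hypot(P[:,0]-a[0],P[:,1]-a[1])-150
s=least_squares(f,[623,98]);print(s.x,s.fun)
p=s.x
for q in P: print(np.arctan2(q[1]-p[1],p[0]-q[0]))
E
cat > zoom.py <<'E'
import sys
from h import *
n,t,x0,y0,x1,y1,k=sys.argv[1:]
c=load(n,t);x0,y0,x1,y1=map(int,(x0,y0,x1,y1));k=float(k)
cv2.imwrite(f'pics/{n}_{t}zz.png',cv2.convertScaleAbs(cv2.resize(c['pixels'][y0:y1,x0:x1,::-1],None,fx=k,fy=k,interpolation=cv2.INTER_CUBIC),alpha=1.3))
E
python3 zoom.py side 6 195 100 265 170 8
```

```text
[624.17747351  99.64099053] [ 0.63718508 -0.3495746  -0.79097734  0.75077075]
-0.028157396764836688
0.27376360871830285
0.8816616769449179
1.2975771405725538
```

View pics/side_6zz.png

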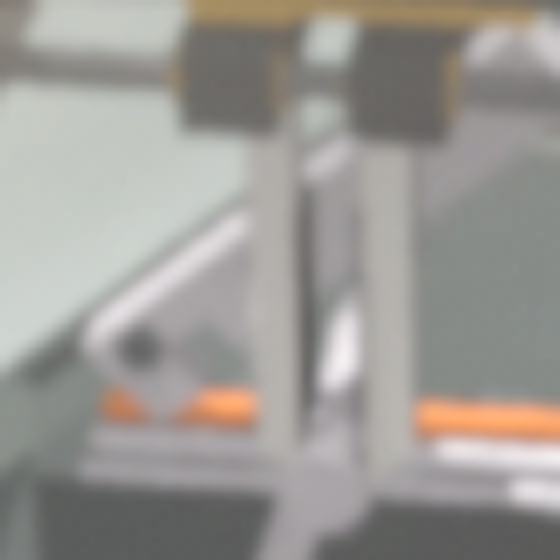

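Run:
```python
from h import *
c=load('side','6'); H=np.array([747,100.]); piv=np.array([624.2,104.6])
def ony(u,v,y):
    o,d=ray(c,u,v); return (o+d*(y-o[1])/d[1])[[0,2]]
for n,(a,b) in dict(tooth=(165,412),slotcorner_tooth=(190,405),slotmid=(215,360),slotfar=(240,375)).items():
    p=ony(a/8+195,b/8+100,-100); d=np.linalg.norm(p-H); print(n,p.round(1),'from hinge',d.round(1))
for d in(140,150,155,160,165,170,175):
    print(d,np.arccos((d*d-150**2-125**2)/(2*150*125)))
```

```text
tooth [635.7 199.4] from hinge 149.2
slotcorner_tooth [629. 202.] from hinge 156.0
slotmid [622. 216.] from hinge 170.6
slotfar [615.6 212. ] from hinge 172.7
140 2.0874806454874077
150 2.0005717580994244
155 1.956272056739689
160 1.9113404314996156
165 1.8657198401281492
170 1.8193475889282924
175 1.7721542475852274
```

The side view shows the plate's hinge end with the tooth at about (215,151) and the slot beside it at about (222,146). The rays put the slot about 163 mm from the hinge, so I expect the catch near θ≈1.85–1.9. I'll advance to about 1.7 first.

apply_moves(motion=[{"jaw":1,"xyz":[0.049,0,0.013],"twist":0},{"jaw":1,"xyz":[0.098,0,0.024],"twist":0},{"jaw":1,"xyz":[0.147,0,0.033],"twist":0},{"jaw":1,"xyz":[0.197,0,0.04],"twist":0},{"jaw":1,"xyz":[0.247,0,0.044],"twist":0},{"jaw":1,"xyz":[0.297,0,0.047],"twist":0},{"jaw":1,"xyz":[0.347,0,0.047],"twist":0},{"jaw":1,"xyz":[0.398,0,0.046],"twist":0},{"jaw":1,"xyz":[0.448,0,0.042],"twist":0},{"jaw":1,"xyz":[0.498,0,0.037],"twist":0}])

```text
time: 13.6
position: [643.8, -32.9, 251.2]
tool_rot: [-2.749, 1.568, 1.961]
ft_force: [-7.4, -0.5, 2.7]
gripper_width: 12.5
```

```bash
sed -i 's/PX,PZ=.*/PX,PZ=624.2,104.6/' look.py; python3 look.py 7; python3 zoom.py side 7 185 70 285 170 6
```

```text
13.7 [644.28295982 -32.84308328 250.81934534] [-2.75258268  0.2518321   4.71750324] 12.312968383912466
theta 1.7028305032270858 r 152.5470933241275
top lid tilt 0.9317673707841515 3178
```

View pics/side_7zz.png

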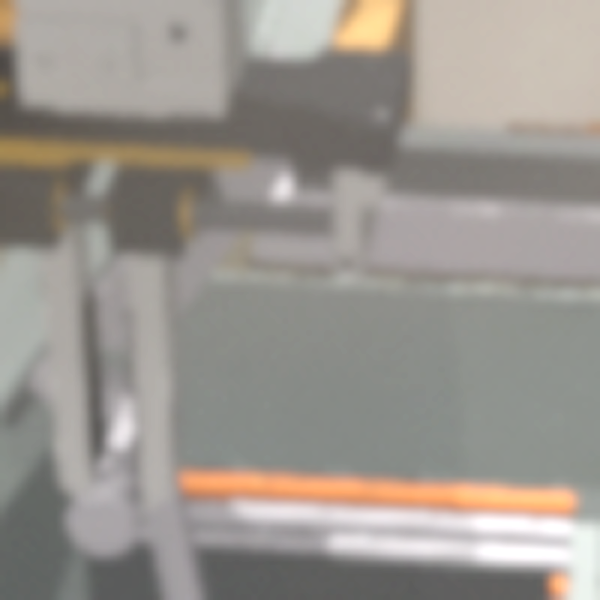

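View pics/top_7z.png

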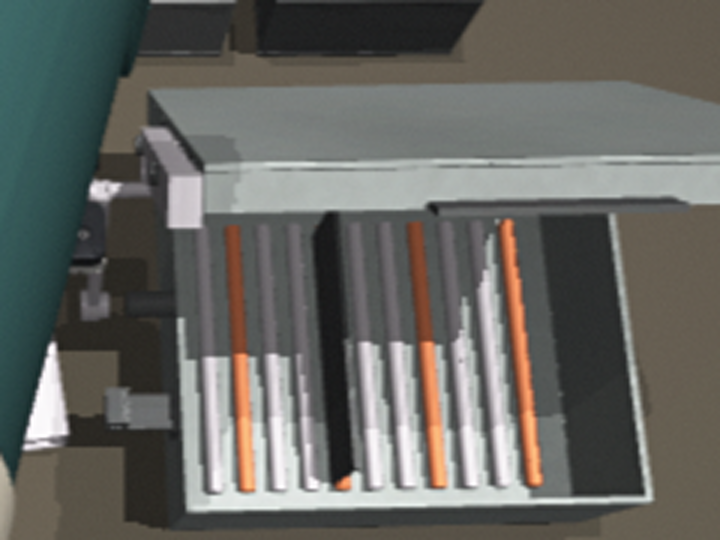

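The top view shows the pin at about (120,188) lying well under the plate, with the lid at about 0.93 rad and low forces. Now I'll feel forward slowly.

apply_moves(motion=[{"jaw":1,"xyz":[0.01,0,-0.001],"twist":0},{"jaw":1,"xyz":[0.02,0,-0.003],"twist":0},{"jaw":1,"xyz":[0.03,0,-0.004],"twist":0},{"jaw":1,"xyz":[0.04,0,-0.006],"twist":0},{"jaw":1,"xyz":[0.05,0,-0.008],"twist":0},{"jaw":1,"xyz":[0.06,0,-0.01],"twist":0},{"jaw":1,"xyz":[0.07,0,-0.012],"twist":0},{"jaw":1,"xyz":[0.08,0,-0.014],"twist":0},{"jaw":1,"xyz":[0.09,0,-0.016],"twist":0},{"jaw":1,"xyz":[0.1,0,-0.018],"twist":0}])

```text
time: 14.7
position: [656.2, -32.9, 249.5]
tool_rot: [-3.131, 1.569, 1.58]
ft_force: [-8.0, 0.2, 1.9]
gripper_width: 12.2
```

```bash
python3 look.py 8; python3 zoom.py top 8 240 90 340 190 6;python3 zoom.py side 8 185 70 285 170 6
```

```text
14.8 [656.29276374 -32.82388205 249.40324871] [-4.54697838  0.73339105  0.68192448] 12.34563990782349
theta 1.7818390319962 r 153.2023459619921
top lid tilt 0.9175336016964539 3885
```

View pics/top_8zz.png

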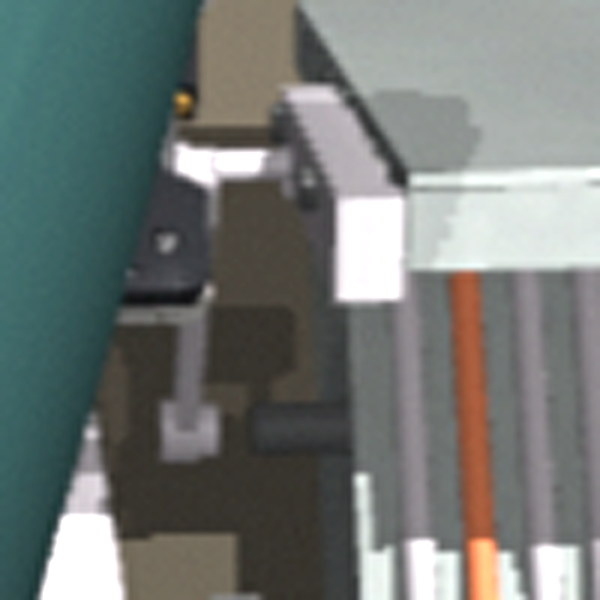

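View pics/side_8zz.png

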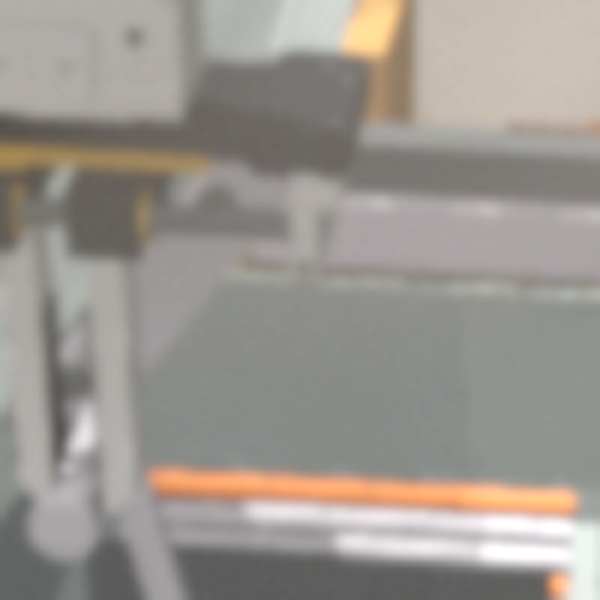

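The lid's front edge has come down in the top image (from about row 113 to row 120). The tilt fell from 0.93 to 0.92, where the rail alone would have given about 0.98. The pin seems to have dropped into the slot at θ≈1.78, so I'll push gently to check for the wall.

apply_moves(motion=[{"jaw":1,"xyz":[0.003,0,-0.001],"twist":0},{"jaw":1,"xyz":[0.006,0,-0.001],"twist":0},{"jaw":1,"xyz":[0.009,0,-0.002],"twist":0},{"jaw":1,"xyz":[0.012,0,-0.003],"twist":0},{"jaw":1,"xyz":[0.015,0,-0.003],"twist":0},{"jaw":1,"xyz":[0.015,0,-0.003],"twist":0},{"jaw":1,"xyz":[0.015,0,-0.003],"twist":0},{"jaw":1,"xyz":[0.015,0,-0.003],"twist":0},{"jaw":1,"xyz":[0.015,0,-0.003],"twist":0},{"jaw":1,"xyz":[0.015,0,-0.003],"twist":0}])

```text
time: 15.8
position: [657.5, -32.9, 249.3]
tool_rot: [-2.673, 1.569, 2.038]
ft_force: [-7.8, -0.2, -2.1]
gripper_width: 12.4
```

```bash
python3 look.py 9; python3 zoom.py top 9 240 90 340 190 6
python3 - <<'E'
from h import *
# lid side: top-front edge line, per frame: median of lid top plane via wider fit
for t in '6789':
    W=cloud(load('top',t)); c=load('top',t)
    m=(W[...,1]<-170)&(W[...,1]>-400)&(W[...,2]>150)&(W[...,0]>500)
    P=W[m]; 
    # front top edge: highest z
    print(t,'max z',np.percentile(P[:,2],99.5).round(1), 'x at', P[P[:,2]>np.percentile(P[:,2],98)][:,0].mean().round(1))
E
```

```text
15.9 [657.51104075 -32.89236899 249.3562248 ] [-8.12337573 -1.4235924  -0.82055017] 12.618142906048902
theta 1.7896681229559797 r 153.4162713102193
top lid tilt 0.9220779892814996 3768
6 max z 311.7 x at 557.9
7 max z 353.6 x at 590.8
8 max z 350.0 x at 590.6
9 max z 350.9 x at 589.9
```

View pics/top_9zz.png

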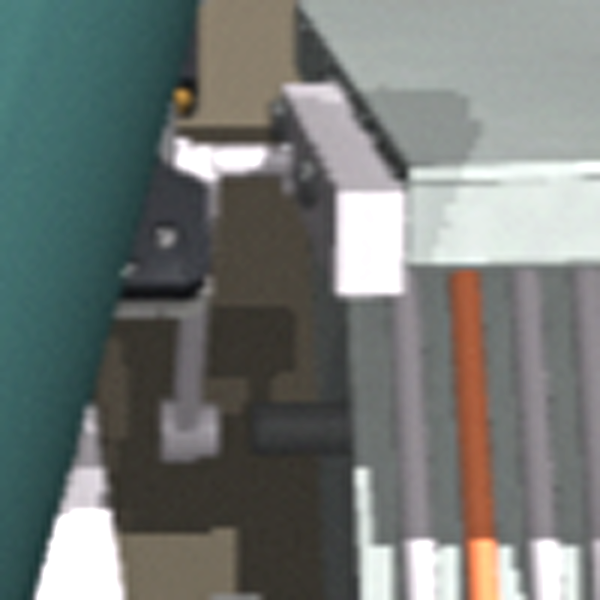

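apply_moves(motion=[{"jaw":1,"xyz":[0.004,0,-0.001],"twist":0},{"jaw":1,"xyz":[0.008,0,-0.002],"twist":0},{"jaw":1,"xyz":[0.012,0,-0.003],"twist":0},{"jaw":1,"xyz":[0.015,0,-0.003],"twist":0},{"jaw":1,"xyz":[0.015,0,-0.003],"twist":0},{"jaw":1,"xyz":[0.015,0,-0.003],"twist":0},{"jaw":1,"xyz":[0.015,0,-0.003],"twist":0},{"jaw":1,"xyz":[0.015,0,-0.003],"twist":0},{"jaw":1,"xyz":[0.015,0,-0.003],"twist":0},{"jaw":1,"xyz":[0.015,0,-0.003],"twist":0}])

```text
time: 16.9
position: [658.6, -32.9, 249.1]
tool_rot: [-2.23, 1.568, 2.48]
ft_force: [-8.2, -0.3, -2.4]
gripper_width: 12.7
```

apply_moves(motion=[{"jaw":1,"xyz":[0.005,0,-0.001],"twist":0},{"jaw":1,"xyz":[0.01,0,-0.002],"twist":0},{"jaw":1,"xyz":[0.015,0,-0.003],"twist":0},{"jaw":1,"xyz":[0.02,0,-0.005],"twist":0},{"jaw":1,"xyz":[0.02,0,-0.005],"twist":0},{"jaw":1,"xyz":[0.02,0,-0.005],"twist":0},{"jaw":1,"xyz":[0.02,0,-0.005],"twist":0},{"jaw":1,"xyz":[0.02,0,-0.005],"twist":0},{"jaw":1,"xyz":[0.02,0,-0.005],"twist":0},{"jaw":1,"xyz":[0.02,0,-0.005],"twist":0}])

```text
time: 17.9
position: [660.3, -32.9, 248.7]
tool_rot: [-2.024, 1.566, 2.687]
ft_force: [-8.4, -0.9, -2.6]
gripper_width: 12.5
```

```bash
python3 look.py 10; python3 zoom.py side 10 165 70 265 170 6
```

```text
18.0 [660.36537373 -32.89547095 248.72673256] [-7.63463138  0.54544565 -1.14088926] 12.316863829747428
theta 1.8087173655313862 r 153.44939433371505
top lid tilt 0.9287776965131792 3380
```

View pics/side_10zz.png

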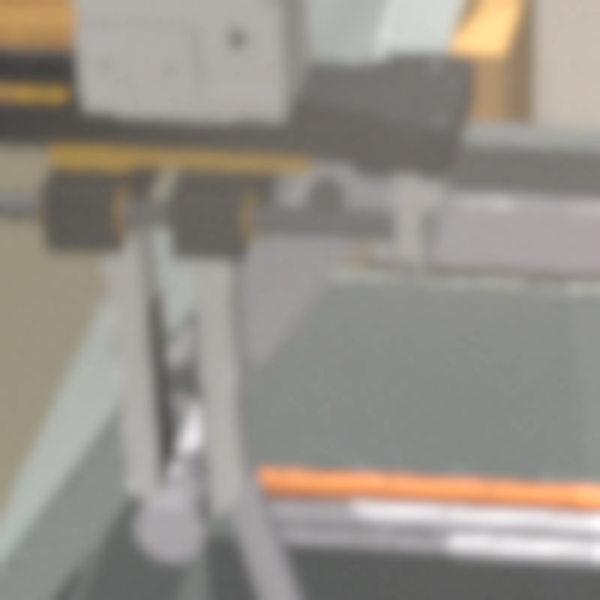

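apply_moves(motion=[{"jaw":1,"xyz":[0.005,0,-0.001],"twist":0},{"jaw":1,"xyz":[0.01,0,-0.002],"twist":0},{"jaw":1,"xyz":[0.015,0,-0.004],"twist":0},{"jaw":1,"xyz":[0.02,0,-0.005],"twist":0},{"jaw":1,"xyz":[0.02,0,-0.005],"twist":0},{"jaw":1,"xyz":[0.02,0,-0.005],"twist":0},{"jaw":1,"xyz":[0.02,0,-0.005],"twist":0},{"jaw":1,"xyz":[0.02,0,-0.005],"twist":0},{"jaw":1,"xyz":[0.02,0,-0.005],"twist":0},{"jaw":1,"xyz":[0.02,0,-0.005],"twist":0}])

```text
time: 19.0
position: [662.3, -32.9, 248.4]
tool_rot: [-1.948, 1.566, 2.762]
ft_force: [-7.6, -0.6, -2.9]
gripper_width: 12.2
```

apply_moves(motion=[{"jaw":1,"xyz":[0.005,0,-0.001],"twist":0},{"jaw":1,"xyz":[0.01,0,-0.002],"twist":0},{"jaw":1,"xyz":[0.012,0,-0.003],"twist":0},{"jaw":1,"xyz":[0.015,0,-0.004],"twist":0},{"jaw":1,"xyz":[0.015,0,-0.004],"twist":0},{"jaw":1,"xyz":[0.015,0,-0.004],"twist":0},{"jaw":1,"xyz":[0.015,0,-0.004],"twist":0},{"jaw":1,"xyz":[0.015,0,-0.004],"twist":0},{"jaw":1,"xyz":[0.015,0,-0.004],"twist":0},{"jaw":1,"xyz":[0.015,0,-0.004],"twist":0}])

```text
time: 20.0
position: [663.5, -32.9, 248.1]
tool_rot: [-1.872, 1.565, 2.838]
ft_force: [-8.0, -0.3, -2.4]
gripper_width: 12.4
```

```bash
python3 look.py 11; python3 zoom.py top 11 240 90 340 190 6
```

```text
20.1 [663.4920546  -32.86408541 248.1065235 ] [-7.92496157  0.03781835 -2.61582329] 12.63869402688014
theta 1.8294508255404731 r 153.61657812631444
top lid tilt 0.9370933192246782 3015
```

View pics/top_11zz.png

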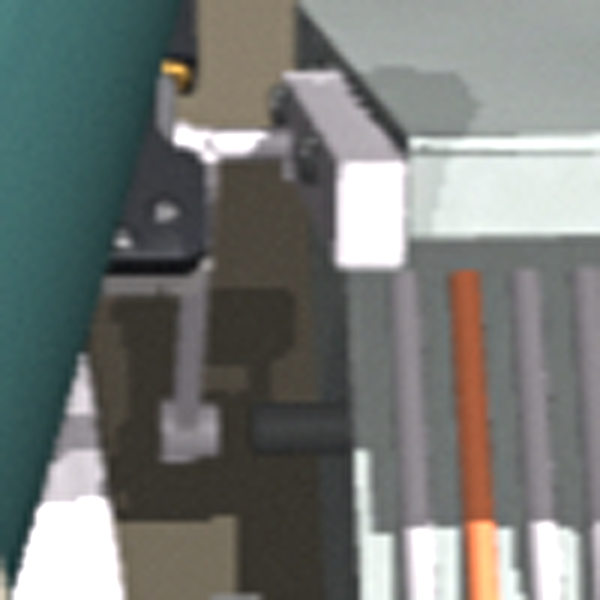

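apply_moves(motion=[{"jaw":1,"xyz":[0.005,0,-0.001],"twist":0},{"jaw":1,"xyz":[0.01,0,-0.002],"twist":0},{"jaw":1,"xyz":[0.015,0,-0.004],"twist":0},{"jaw":1,"xyz":[0.018,0,-0.005],"twist":0},{"jaw":1,"xyz":[0.018,0,-0.005],"twist":0},{"jaw":1,"xyz":[0.018,0,-0.005],"twist":0},{"jaw":1,"xyz":[0.018,0,-0.005],"twist":0},{"jaw":1,"xyz":[0.018,0,-0.005],"twist":0},{"jaw":1,"xyz":[0.018,0,-0.005],"twist":0},{"jaw":1,"xyz":[0.018,0,-0.005],"twist":0}])

```text
time: 21.1
position: [664.4, -32.9, 248.0]
tool_rot: [-1.828, 1.562, 2.882]
ft_force: [-15.3, 1.1, 4.0]
gripper_width: 12.5
```

apply_moves(motion=[{"jaw":1,"xyz":[0.005,0,-0.001],"twist":0},{"jaw":1,"xyz":[0.01,0,-0.002],"twist":0},{"jaw":1,"xyz":[0.015,0,-0.004],"twist":0},{"jaw":1,"xyz":[0.018,0,-0.005],"twist":0},{"jaw":1,"xyz":[0.018,0,-0.005],"twist":0},{"jaw":1,"xyz":[0.018,0,-0.005],"twist":0},{"jaw":1,"xyz":[0.018,0,-0.005],"twist":0},{"jaw":1,"xyz":[0.018,0,-0.005],"twist":0},{"jaw":1,"xyz":[0.018,0,-0.005],"twist":0},{"jaw":1,"xyz":[0.018,0,-0.005],"twist":0}])

```text
time: 22.1
position: [664.9, -32.9, 247.9]
tool_rot: [-1.801, 1.558, 2.909]
ft_force: [-21.0, 0.4, 8.3]
gripper_width: 12.8
```

The wall is felt: force rises from 8 to 21 N and the motion stops. Next I'll ease back until the slot's front side carries the lid, before letting go.

apply_moves(motion=[{"jaw":1,"xyz":[-0.006,0,0.001],"twist":0},{"jaw":1,"xyz":[-0.012,0,0.003],"twist":0},{"jaw":1,"xyz":[-0.018,0,0.004],"twist":0},{"jaw":1,"xyz":[-0.024,0,0.006],"twist":0},{"jaw":1,"xyz":[-0.03,0,0.007],"twist":0},{"jaw":1,"xyz":[-0.036,0,0.009],"twist":0},{"jaw":1,"xyz":[-0.042,0,0.01],"twist":0},{"jaw":1,"xyz":[-0.046,0,0.011],"twist":0},{"jaw":1,"xyz":[-0.046,0,0.011],"twist":0},{"jaw":1,"xyz":[-0.046,0,0.011],"twist":0}])

```text
time: 23.1
position: [659.3, -32.9, 249.2]
tool_rot: [-1.801, 1.558, 2.909]
ft_force: [-3.6, -0.4, -6.3]
gripper_width: 12.7
```

apply_moves(motion=[{"jaw":1,"xyz":[-0.004,0,0.001],"twist":0},{"jaw":1,"xyz":[-0.008,0,0.002],"twist":0},{"jaw":1,"xyz":[-0.012,0,0.003],"twist":0},{"jaw":1,"xyz":[-0.016,0,0.004],"twist":0},{"jaw":1,"xyz":[-0.018,0,0.004],"twist":0},{"jaw":1,"xyz":[-0.018,0,0.004],"twist":0},{"jaw":1,"xyz":[-0.018,0,0.004],"twist":0},{"jaw":1,"xyz":[-0.018,0,0.004],"twist":0},{"jaw":1,"xyz":[-0.018,0,0.004],"twist":0},{"jaw":1,"xyz":[-0.018,0,0.004],"twist":0}])

```text
time: 24.1
position: [657.2, -33.0, 249.8]
tool_rot: [-1.799, 1.558, 2.91]
ft_force: [-3.2, -0.3, -6.6]
gripper_width: 12.2
```

```bash
python3 look.py 12; python3 zoom.py top 12 240 90 340 190 6
```

```text
24.2 [657.17593864 -32.91846423 249.77885319] [-3.04632461 -0.79684804 -6.94203827] 12.567514613927344
theta 1.7869438646731992 r 153.7566274120198
top lid tilt 0.9206123630814675 3794
```

View pics/top_12zz.png

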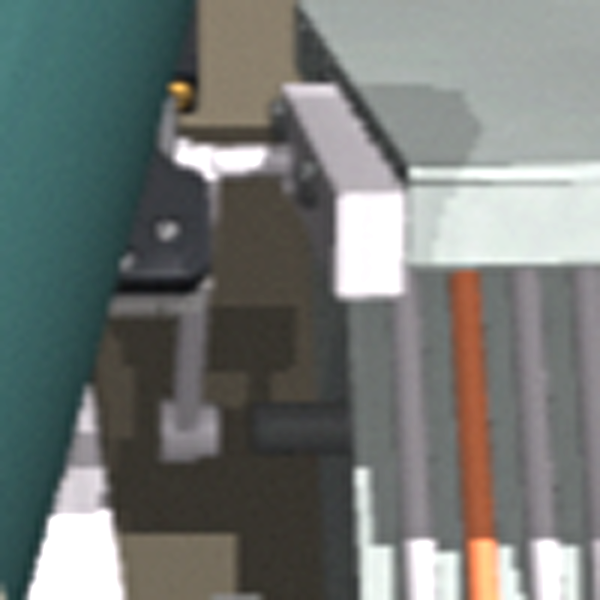

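apply_moves(motion=[{"jaw":1,"xyz":[-0.004,0,0.001],"twist":0},{"jaw":1,"xyz":[-0.008,0,0.002],"twist":0},{"jaw":1,"xyz":[-0.012,0,0.003],"twist":0},{"jaw":1,"xyz":[-0.016,0,0.003],"twist":0},{"jaw":1,"xyz":[-0.018,0,0.004],"twist":0},{"jaw":1,"xyz":[-0.018,0,0.004],"twist":0},{"jaw":1,"xyz":[-0.018,0,0.004],"twist":0},{"jaw":1,"xyz":[-0.018,0,0.004],"twist":0},{"jaw":1,"xyz":[-0.018,0,0.004],"twist":0},{"jaw":1,"xyz":[-0.018,0,0.004],"twist":0}])

```text
time: 25.2
position: [655.0, -33.0, 250.2]
tool_rot: [-1.802, 1.558, 2.908]
ft_force: [-2.5, -1.1, -7.9]
gripper_width: 12.4
```

apply_moves(motion=[{"jaw":1,"xyz":[-0.004,0,0],"twist":0},{"jaw":1,"xyz":[-0.008,0,0],"twist":0},{"jaw":1,"xyz":[-0.012,0,0],"twist":0},{"jaw":1,"xyz":[-0.016,0,0],"twist":0},{"jaw":1,"xyz":[-0.018,0,0],"twist":0},{"jaw":1,"xyz":[-0.018,0,0],"twist":0},{"jaw":1,"xyz":[-0.018,0,0],"twist":0},{"jaw":1,"xyz":[-0.018,0,0],"twist":0},{"jaw":1,"xyz":[-0.018,0,0],"twist":0},{"jaw":1,"xyz":[-0.018,0,0],"twist":0}])

```text
time: 26.2
position: [653.4, -32.9, 250.4]
tool_rot: [-1.817, 1.56, 2.893]
ft_force: [5.9, -0.5, -10.7]
gripper_width: 12.5
```

```bash
python3 look.py 13; python3 zoom.py top 13 240 90 340 190 6
```

```text
26.3 [653.39046643 -32.91483536 250.4013093 ] [ 6.09453849 -2.18018373 -9.28351354] 12.621792205939471
theta 1.7620007046868718 r 153.60051503202985
top lid tilt 0.9085762859643411 4137
```

View pics/top_13zz.png

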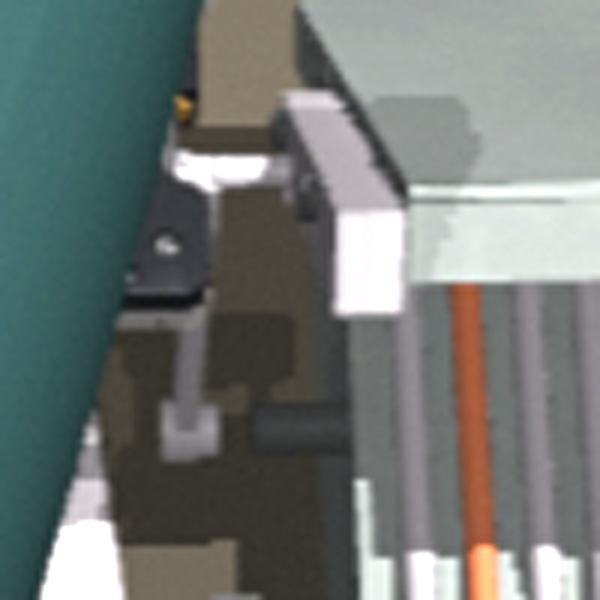

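The force has flipped to +6 N, so the slot's front wall now holds the pin and it is caught on both sides. Next I'll relax, open and rise.

apply_moves(motion=[{"jaw":1,"xyz":[0.003,0,-0.003],"twist":0},{"jaw":1,"xyz":[0.003,0,-0.003],"twist":0},{"jaw":1,"xyz":[0.003,0,-0.003],"twist":0},{"jaw":0.8,"xyz":[0.003,0,-0.003],"twist":0},{"jaw":0.7,"xyz":[0.003,0,-0.003],"twist":0},{"jaw":0.6,"xyz":[0.003,0,-0.003],"twist":0},{"jaw":0.5,"xyz":[0.003,0,-0.003],"twist":0},{"jaw":0.5,"xyz":[0.003,0,-0.003],"twist":0},{"jaw":0.5,"xyz":[0.003,0,-0.003],"twist":0},{"jaw":0.5,"xyz":[0.003,0,-0.003],"twist":0}])

```text
time: 27.3
position: [653.7, -32.9, 250.0]
tool_rot: [-1.819, 1.56, 2.891]
ft_force: [-0.4, 0.3, 0.4]
gripper_width: 47.1
```

```bash
python3 look.py 14; python3 zoom.py side 14 165 70 265 170 6
```

```text
27.4 [653.72435896 -32.92499634 250.0220672 ] [ 0.91893061 -0.29243118  0.17512089] 47.19902629316589
theta 1.764609317428581 r 153.29215919769874
top lid tilt 0.9081597643554606 4141
```

View pics/side_14zz.png

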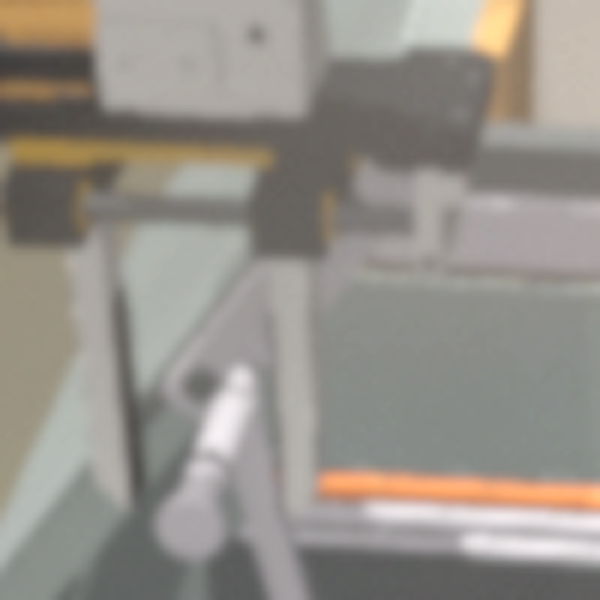

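The fingers are open and clear of the bar, which now stands by itself at about (210,450) in the crop. The lid tilt is unchanged at 0.908 and the force is about zero. Next I'll rise.

apply_moves(motion=[{"jaw":0.5,"xyz":[0,0,0.05],"twist":0},{"jaw":0.5,"xyz":[0,0,0.12],"twist":0},{"jaw":0.5,"xyz":[0,0,0.2],"twist":0},{"jaw":0.5,"xyz":[0,0,0.3],"twist":0},{"jaw":0.5,"xyz":[0,0,0.4],"twist":0},{"jaw":0.5,"xyz":[0,0,0.5],"twist":0},{"jaw":0.5,"xyz":[0,0,0.6],"twist":0},{"jaw":0.5,"xyz":[0,0,0.7],"twist":0},{"jaw":0.5,"xyz":[0,0,0.8],"twist":0},{"jaw":0.5,"xyz":[0,0,0.8],"twist":0}])

```text
time: 28.4
position: [654.2, -33.1, 347.9]
tool_rot: [-1.878, 1.562, 2.831]
ft_force: [0.6, 0.9, -0.9]
gripper_width: 47.0
```

apply_moves(motion=[{"jaw":0.5,"xyz":[0,0.1,0],"twist":0},{"jaw":0.5,"xyz":[0,0.2,0],"twist":0},{"jaw":0.5,"xyz":[0,0.3,0],"twist":0},{"jaw":0.5,"xyz":[0,0.4,0],"twist":0},{"jaw":0.5,"xyz":[0,0.5,0],"twist":0},{"jaw":0.5,"xyz":[0,0.6,0],"twist":0},{"jaw":0.5,"xyz":[0,0.7,0],"twist":0},{"jaw":0.5,"xyz":[0,0.8,0],"twist":0},{"jaw":0.5,"xyz":[0,0.8,0],"twist":0},{"jaw":0.5,"xyz":[0,0.8,0],"twist":0}])

```text
time: 29.4
position: [654.2, 62.8, 347.9]
tool_rot: [-1.846, 1.562, 2.864]
ft_force: [-0.3, 0.4, 0.7]
gripper_width: 47.1
```

```bash
python3 look.py 15
python3 - <<'E'
from h import *
a=load('top','0');b=load('top','15');
P,Q=cloud(a),cloud(b)
c=load('side','15'); o=load('side','0')
for nm,x0,y0,x1,y1 in(('block/tube/tin',165,215,340,320),('wrench',298,145,330,190)):
    d=cv2.absdiff(c['pixels'],o['pixels'])[y0:y1,x0:x1].max(2); print(nm,(d>30).sum(),d.mean())
E
```

```text
29.5 [654.23133742  62.12881717 347.96263624] [ 1.24999103  0.10115221 -0.11240687] 47.15683937008164
theta 1.6911294249939688 r 250.17170165466146
top lid tilt 0.9085639620108306 4150
block/tube/tin 1055 11.55134693877551
wrench 2 10.766666666666667
```

View pics/side_15.png

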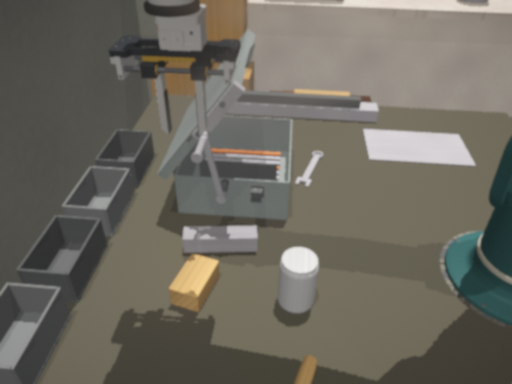

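View pics/top_15.png

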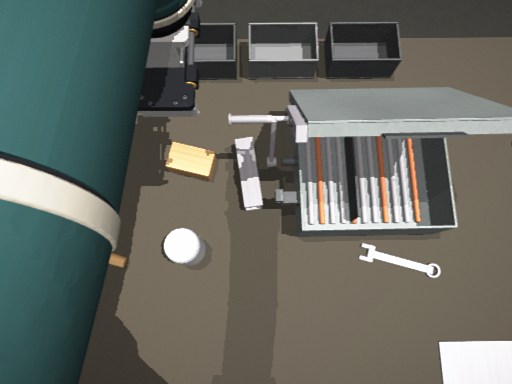

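The lid stands on the rod by itself, with the grip bar at about (230–290,119) in the top view. The tilt has stayed at 0.908 across three readings. The block, tube, tin and wrench are at their original pixels, and the arm is clear. I'm handing it in now.

Run:
```python
from h import *
print(order.close_job())
```

```text
the job is handed in; nothing more can be done
None
```

The lid is propped open on the rod with its pin caught in the slot, and I handed the job in at about 29.5 s. The interface gives no verdict, so whether it passed is unconfirmed.

**What I did:** I drew the rod out by about 14 mm and swung it up, lifting the lid. I then felt forward in small steps. The lid dropped onto the pin at a swing of about 1.78 rad. The slot's far wall stopped the rod at about 1.84 rad, at about 21 N. I eased back until the slot's near wall held the pin, then let go and moved the arm clear.

**Last checks:**
- **Lid angle:** about 0.91 rad, within 0.74–1.12. Readings just before release, just after it, and with the arm clear agreed.
- **Rod swing:** about 1.76 rad, within 1.44–2.08. This comes from the tool position while still gripping.
- **Contact:** the wrist force was about zero and the gripper was well clear of the rod and lid.
- **Bystanders:** the block, tube, tin and wrench looked unmoved in both views. The pixel comparison was clean for the wrench. For the block, tube and tin it differed in 1,055 pixels; I took this for the arm's shadow and judged them by eye.

**What disagreed:**
- **Pivot height:** my first estimate was about 2 mm low, which loaded the rod lengthwise to about 37 N midway through the swing. I corrected the arc after that.
- **Wall force:** the push on the slot wall went past the suggested stop of about 10 N, though it stayed well under the 60 N limit.
- **Slot position:** the pin caught earlier than the 1.85–1.9 rad I had estimated from the images.

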